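Tip the piping nozzles out of the flap caddy

TASK

Take the round nozzle caddy by its handle, carry it over the cake tin and, from close above, tip it mouth-down just far enough that its flap swings open and all three piping nozzles slide out into the tin; do not upend it. Then lay the caddy back in its wooden cradle, flap end the way it was and handle up, let it settle there before letting go, and leave the tin and everything else where it stands.

Things in the scene. Friction and masses are not known exactly. Their poses are not given: they have to be found in the camera images.
- caddy: Nozzle caddy: plain metal tube, 60 mm outside diameter, 110 mm long, about 0.26 kg (0.2 to 0.35), lying level in the cradle. Origin on the tube's axis at mid-length; x along the tube, pointing to its closed back end (the mouth with the flap is at x = -55 mm); z up through the handle. It holds the nozzles on a flat inner floor 12 mm below the axis. Its weight lies low (about 3 mm below the axis), so it hangs and lies handle up.
- caddy_handle (a point): Centre of the caddy's black handle bar: 62 mm long along the tube, 14 mm thick (y), 18 mm high, on two posts; 57 mm above the tube's axis, 112 mm above the table at the start. 18 mm free between bar and tube top; pinch it from above across its 14 mm. Axes as the caddy's.
- caddy_mouth (a point): Centre of the caddy's open end (tube axis, x = -55 mm), closed by the flap. Axes as the caddy's.
- flap (a joint): Angle of the caddy's flap, a light grey plastic disc 58 mm across hinged at the top of the mouth. 0 = shut, up to 1.6 rad = wide open, outward. It hangs freely by its weight: shut while the caddy lies level; when the caddy is tipped mouth-down by some angle it swings open by about that angle and reaches to about 60 mm below the hinge.
- cradle: Fixed wooden cradle: base 100 x 86 mm, two 90-degree V saddles 56 mm apart, each 14 mm long, tops 46 mm above the table. Origin at table height under its centre; x along the groove, z up. The caddy seated in it has its axis 55 mm above the table, its mid-length over the origin, and points the same way (mouth to -x of the cradle). A tube lowered up to about 8 mm off to the side slides home.
- tin: Round cake tin, plain metal, open on top, 164 mm across, 42 mm high, floor 4 mm thick, wall 3 mm, 0.45 kg, loose on the table. Origin at the centre of its underside.
- nozzle1: Piping nozzle: small steel cone, base 20 mm across, tip 8 mm, 30 mm tall, 14 g, slippery (slides on the caddy's floor at about 11 to 17 degrees of slope, but needs about 30 to 40 degrees to push past the hanging flap). Starts standing on its base inside the caddy. Origin at the centre of its base, z towards its tip. Nearest the caddy's mouth.
- nozzle2: Piping nozzle: small steel cone, base 20 mm across, tip 8 mm, 30 mm tall, 14 g, slippery (slides on the caddy's floor at about 11 to 17 degrees of slope, but needs about 30 to 40 degrees to push past the hanging flap). Starts standing on its base inside the caddy. Origin at the centre of its base, z towards its tip. The middle one.
- nozzle3: Piping nozzle: small steel cone, base 20 mm across, tip 8 mm, 30 mm tall, 14 g, slippery (slides on the caddy's floor at about 11 to 17 degrees of slope, but needs about 30 to 40 degrees to push past the hanging flap). Starts standing on its base inside the caddy. Origin at the centre of its base, z towards its tip. Nearest the caddy's back.
- jar: Bystander: closed glass jar, 60 mm across, 90 mm tall, standing. Origin under its centre.
- cup: Bystander: white ceramic cup, 72 mm across, 80 mm tall, standing. Origin under its centre.
- spatula: Bystander: spatula 260 mm long lying flat, along its x axis.
There are look-alikes about, which are no part of the job. Leave any purple look-alike of the cradle alone.

How it is judged:
By the outcome, as a careful person would: the job done as asked, in the order asked, and still so for the second after the job is handed in, with the robot touching nothing.
It also fails if it takes over 54 s, if anything falls off the work surface, if the arm or the gripper's body presses on something with over 40 N, if the wrist force passes 120 N, or if a joint passes its speed limit or range.

ROBOT

A 6-joint arm with a two-finger parallel gripper is mounted at the origin on the work surface. World frame = base frame: x ahead of the robot, y to its left, z up, the work surface at z = 0. Lengths are in mm, angles in degrees, forces in N, time in s.
With the tool pointing down it reaches from about 275 to 725 mm from the base axis. Payload 5.6 kg.
Tool frame: the origin (TCP) lies at the very end of the fingers, on their centre line; the grasp point (between the pads) lies 19 mm behind it; z points along the fingers, y is the line along which they close (so a half turn about z gives the same grasp; the last joint's range is limited). The gripper opens to 85 mm and grips with 20 to 120 N. Pads are 22 mm wide; open, the fingers measure 114 mm over their backs; the gripper's body (76 mm by 85 mm) begins 54 mm behind the grasp point. The pads swing forward as they close: fully open they stand 13 mm farther back than shut.
Start: joints at [82.941, 14.616, 6.199, 0, -81.583, -16.306], TCP at [218.098, 504.902, 192.383] pointing down, gripper open.
Joint ranges: [-168.99, 168.99], [-69.2, 112.95], [-62.41, 85.93], [-164.36, 98.24], [-168.68, -3.75], [-174.98, 174.98]. Speed limits (degrees/s): [147.25, 147.25, 180, 180, 180, 180].

INTERFACE

Orientations are given as a 3x3 rotation matrix whose columns are the frame's x, y, z axes.
In Python, from rig import arm gives the robot as it stands. The module is installed in compiled form; this text tells all that it offers.
- The arm moves only by the tool apply_moves, never from a script. Its arguments are lists of equal length, an entry for each row: "translation": the shift along the tool's x, y, z in units of 20 mm (1.0 is 20 mm), a list of three; "yaw": the turn about the tool's z in units of 4 degrees (1.0 is 4 degrees); "gripper": the opening, from -1 (shut) to 1 (fully open). A call has 1 to 12 rows; each row shifts and turns the commanded pose from where the row before left it, along the tool's axes as they then stand; what a row does not reach is not made up. A row lasts 1/10 s, in which the tool goes at most 50 mm and 8.59 degrees, less where a joint would pass 70% of its speed; a pose out of reach is approached as far as the arm can. A call with a number of a shift or a turn outside -1 to 1 is refused whole. A call with a gripper value outside its range is refused whole. The fingers move at their own pace and stop on an object; "newtons" is the grip in N (left out, the last holds). Time passes only in rows, so rows that do not move let the fingers close. It gives the time, the measured TCP pose, the force, the opening and the grip force at its end, in the units of the state.
- arm.read_state(): the state, without advancing time (a new reading comes with each control period).
- arm.camera(name): name is "side" or "top" or "wrist"; returns the picture (480x640x3 uint8, blue, green, red); there is no depth.
- arm.camera_info(name): a dict with "fx", "fy", "cx", "cy" (pixels), "R" (3x3) and "t" (3): a world point X has camera coordinates R X + t; the wrist camera has in their place "T_tool_cam" (4x4, takes a point from camera to tool coordinates, whose origin is the TCP and whose axes are the flange's). Camera axes: x right, y down, z forward; pixel columns grow to the right and rows downward; lengths in mm; the calibration is good to about 2 mm. A picture is of the moment at which its call begins: read the wrist's pose just before it. camera_info takes no time and is no camera call.
- arm.finish_job(): hands the job in; it is judged then, once.
The state is a dict: "time": time; "joints": joint angles; "qvel": joint speeds; "effort": joint torques, N m; "eef_pos": TCP position; "eef_rot": TCP orientation; "contact_force": force on the tool from outside, world axes, zero at the start; "moment": the same for the moment, N m; "opening": finger opening in mm; "grasp_force": force on a finger pad.
Only numpy, scipy, OpenCV 4.12 (cv2) and the standard library are available. Lean on these libraries where they do the work, as an engineer would, in place of code of your own. Each camera call takes 0.05 s, during which the arm holds its last target. There are 200 camera calls.

## Working session

There is one attempt and no reset: what is moved stays moved. The work goes in short steps, Python scripts to look and compute and a tool call to move; the robot and the scene stay as the last step left them, time stands still between calls to the robot, and variables do not carry over. Pictures are saved under pics/ and viewed, at most 10 in all, crops included, and the job is handed in when it is done.

Besides the shell and the picture viewer there is one more tool, called after "Call:" as name(argument=value, ...) on one line, values as JSON. apply_moves: Moves the arm, as the interface text tells. Its arguments: {"type":"object","properties":{"translation":{"type":"array"},"yaw":{"type":"array"},"gripper":{"type":"array"},"newtons":{"type":"number"}},"required":["translation","yaw","gripper"]}

```bash
mkdir -p pics
python3 - <<'E'
from rig import arm
import cv2,numpy as np
np.set_printoptions(suppress=True,precision=3)
s=arm.read_state();print(s['time'],s['eef_pos'],s['eef_rot'],s['opening'])
for n in("top","side"):
    cv2.imwrite(f"pics/{n}0.png",arm.camera(n)); print(n,arm.camera_info(n))
print(arm.camera_info("wrist"))
E
```

```text
0.0 [217.839 504.374 191.463] [[ 0.918 -0.397 -0.001]
 [-0.397 -0.918 -0.002]
 [ 0.     0.002 -1.   ]] 85.10379381494042
top {'fx': 467.30705500348876, 'fy': 467.30705500348876, 'cx': 321.0352821892797, 'cy': 238.064812224135, 'R': array([[-0.02 , -0.999,  0.04 ],
       [-0.986,  0.013, -0.168],
       [ 0.167, -0.043, -0.985]]), 't': array([-23.949, 551.329, 787.504])}
side {'fx': 452.8198017484206, 'fy': 452.8198017484206, 'cx': 316.8549266653767, 'cy': 240.20054300635329, 'R': array([[-0.97 , -0.241,  0.025],
       [-0.147,  0.504, -0.851],
       [ 0.192, -0.829, -0.525]]), 't': array([497.248, 173.928, 655.524])}
{'fx': 387.23105417931333, 'fy': 387.23105417931333, 'cx': 315.18162115381676, 'cy': 241.30199447038012, 'T_tool_cam': array([[  -0.   ,   -0.962,   -0.273,   69.145],
       [   1.   ,   -0.   ,   -0.   ,   -0.833],
       [   0.   ,   -0.273,    0.962, -181.904],
       [   0.   ,    0.   ,    0.   ,    1.   ]])}
```

View pics/top0.png

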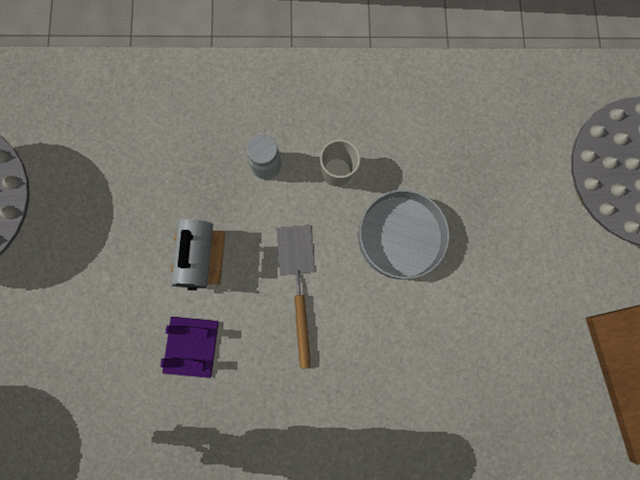

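View pics/side0.png

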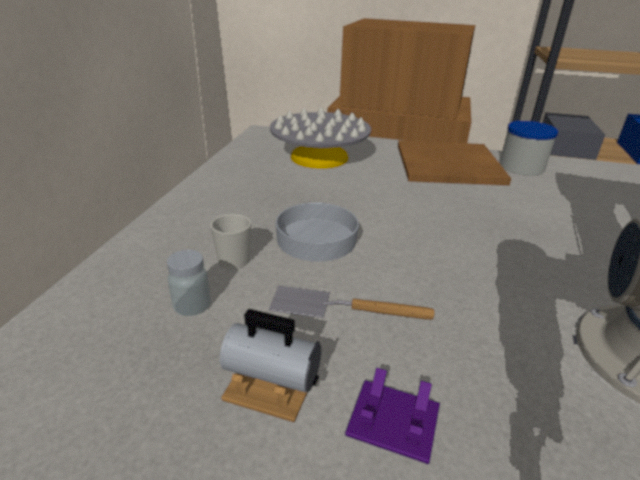

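The top view shows the caddy at about (193,254), its black handle at (184,249) and its hinge at (192,287), so the mouth faces the robot (-x). The tin is at (404,235), the cup at (340,160), the jar at (264,157), the spatula near (300,290) and the purple decoy at (190,347). The side view agrees: handle at (270,322), mouth hinge at (316,380).

```bash
cat > h.py <<'E'
import cv2,numpy as np
from rig import arm
np.set_printoptions(suppress=True,precision=1)
def ray(n,px,z,st=None):
    i=arm.camera_info(n); d=np.array([(px[0]-i['cx'])/i['fx'],(px[1]-i['cy'])/i['fy'],1.])
    if n=="wrist":
        T=i['T_tool_cam'];R=np.array(st['eef_rot']);c=np.array(st['eef_pos'])+R@T[:3,3];w=R@T[:3,:3]@d
    else: c=-i['R'].T@i['t'];w=i['R'].T@d
    return c+w*(z-c[2])/w[2]
def blobs(m,amin=30):
    n,l,s,c=cv2.connectedComponentsWithStats(m.astype(np.uint8))
    return [(s[k],c[k],l==k) for k in range(1,n) if s[k][4]>=amin]
E
python3 - <<'E'
from h import *
im=cv2.imread("pics/top0.png").astype(int)
m=(im.max(2)<30); m[:200]=0;m[300:]=0;m[:,:150]=0;m[:,230:]=0
for s,c,l in blobs(m,8):
    ys,xs=np.nonzero(l);r=cv2.minAreaRect(np.c_[xs,ys].astype(np.float32));print("black",s,c,r)
    for p in cv2.boxPoints(r): print(ray("top",p,121))
im2=cv2.imread("pics/side0.png").astype(int);m=im2.max(2)<35;m[:300]=0;m[400:]=0;m[:,:220]=0;m[:,340:]=0
for s,c,l in blobs(m,8): print("side",s,c,ray("side",c,112))
o=im[:,:,2]-im[:,:,0]>50; o[:220]=0;o[300:]=0;o[:,250:]=0
for s,c,l in blobs(o,20):print("wood",s,c)
# tin rim
g=cv2.GaussianBlur(im.astype(np.uint8),(3,3),0); hsv=cv2.cvtColor(g,cv2.COLOR_BGR2HSV)
m=((im[:,:,0]-im[:,:,2])>3); m[:180]=0;m[290:]=0;m[:,:340]=0;m[:,470:]=0
b=max(blobs(m,20),key=lambda b:b[0][4]);print("tin",b[0])
cs,_=cv2.findContours(b[2].astype(np.uint8),0,2);hull=cv2.convexHull(max(cs,key=len))
e=cv2.fitEllipse(hull);print(e,ray("top",e[0],42),ray("top",e[0],21))
for dx,dy in((e[1][0]/2,0),(-e[1][0]/2,0),(0,e[1][1]/2),(0,-e[1][1]/2)):print(ray("top",(e[0][0]+dx,e[0][1]+dy),42))
E
```

```text
black [178 230  15  38 372] [184.3 248.8] ((185.04058837890625, 248.607666015625), (11.45610523223877, 37.420989990234375), 5.90614128112793)
[495.3 199.4 121. ]
[555.4 195.1 121. ]
[553.3 176.9 121. ]
[493.1 181.4 121. ]
black [188 286  10   4  28] [191.9 287.8] ((192.5, 287.5), (3.0, 9.0), 90.0)
[464.3 181.9 121. ]
[464.1 167.8 121. ]
[459.3 167.7 121. ]
[459.6 181.8 121. ]
side [246 310  48  35 838] [269.6 323.8] [525.  193.9 112. ]
side [312 375   6  10  30] [314.6 379.7] [452.9 261.5 112. ]
tin [ 359  192   90   87 3846]
((403.3010559082031, 234.51214599609375), (87.96794128417969, 89.85585021972656), 94.66787719726562) [ 556.3 -182.7   42. ] [ 559.9 -187.4   21. ]
[ 555.2 -263.4   42. ]
[ 557.3 -102.7   42. ]
[ 475.  -178.7   42. ]
[ 640.3 -186.9   42. ]
```

Call:
apply_moves(translation=[[1,0.41,0],[1,0.41,0],[1,0.41,0],[1,0.41,0],[1,0.41,0],[1,0.41,0],[1,0.41,0],[1,0.41,0],[1,0.41,0],[1,0.41,0],[1,0.41,0],[1,0.41,0]], yaw=[0,0,0,0,0,0,0,0,0,0,0,0], gripper=[1,1,1,1,1,1,1,1,1,1,1,1], newtons=60)

```text
time: 1.3
eef_pos: [399.7, 318.5, 192.0]
eef_rot: [[0.918, -0.397, -0.001], [-0.397, -0.918, -0.001], [-0.0, 0.001, -1.0]]
contact_force: [0.8, 0.6, -0.1]
opening: 85.4
grasp_force: 0.0
```

Call:
apply_moves(translation=[[0.92,0.38,0],[0.92,0.38,0],[0.92,0.38,0],[0.92,0.38,0],[0.92,0.38,0],[0.92,0.38,0],[0.92,0.38,0],[0.92,0.38,0],[0.92,0.38,0],[0,0,0],[0,0,0],[0,0,0]], yaw=[0,0,0,0,0,0,0,-0.85,-1,-1,-1,-1], gripper=[1,1,1,1,1,1,1,1,1,1,1,1])

```text
time: 2.5
eef_pos: [524.9, 191.4, 191.7]
eef_rot: [[0.998, -0.067, -0.001], [-0.067, -0.998, -0.001], [-0.001, 0.001, -1.0]]
contact_force: [0.1, 0.8, 0.2]
opening: 85.1
grasp_force: 0.0
```

Run:
```python
from h import *
s=arm.read_state();im=arm.camera("wrist");cv2.imwrite("pics/w1.png",im)
R=np.array(s['eef_rot']);print(s['time'],s['eef_pos'],np.degrees(np.arctan2(R[1,0],R[0,0])))
m=im.max(2)<30
for b,c,l in blobs(m,300):
    ys,xs=np.nonzero(l);r=cv2.minAreaRect(np.c_[xs,ys].astype(np.float32));print(b,c,r)
    P=[ray("wrist",p,121,s) for p in cv2.boxPoints(r)];print(np.array(P),ray("wrist",r[0],121,s))
```

```text
2.5 [524.9 191.4 191.7] -3.834841377379284
[    0   304   640   176 57665] [317.4 424.8] ((319.5, 391.5), (175.0, 639.0), 90.0)
[[491.4 419.1 121. ]
 [460.7 -34.3 121. ]
 [301.6 -59.7 121. ]
 [337.3 464.6 121. ]] [403.4 197.2 121. ]
```

View pics/w1.png

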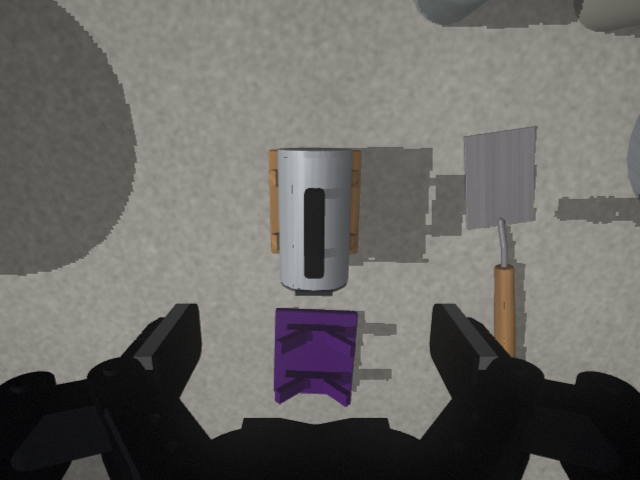

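The wrist view shows the handle upright in the picture, columns 304–325 and rows 188–278, so the yaw is right. The cradle wood shows on both sides of the tube.

Run:
```python
from h import *
s=arm.read_state();im=cv2.imread("pics/w1.png")
m=im.max(2)<40;m[290:]=0;m[:180]=0;m[:,:290]=0;m[:,340:]=0
ys,xs=np.nonzero(m)
for r in(195,230,260,274): x=xs[ys==r];print(r,x.min(),x.max())
print(ys.min(),ys.max())
for p in((314.5,189),(314.5,233),(313.5,278)):print(ray("wrist",p,121,s),ray("wrist",p,112,s))
o=(im[:,:,2].astype(int)-im[:,:,0]>50);o[:,400:]=0;o[300:]=0
for b,c,l in blobs(o,50):
  print(b); x,y,w,h,_=b
  for p in((x,y),(x+w,y),(x,y+h),(x+w,y+h)):print(ray("wrist",p,0,s),ray("wrist",p,10,s))
```

```text
195 305 323
230 305 323
260 305 322
274 305 322
189 277
[557.9 190.8 121. ] [556.6 190.9 112. ]
[528.3 192.7 121. ] [525.9 192.9 112. ]
[496.  195.5 121. ] [492.5 195.7 112. ]
[269 150  10 102 718]
[579.8 232.4   0. ] [580.2 231.2  10. ]
[579.2 223.    0. ] [579.6 222.1  10. ]
[479.7 242.1   0. ] [482.8 240.6  10. ]
[479.1 232.    0. ] [482.2 230.8  10. ]
```

Call:
apply_moves(translation=[[0.55,-0.07,0.7],[0,0,1],[0,0,1],[0,0,1],[0,0,0.7],[0,0,0.5],[0,0,0],[0,0,0],[0,0,0],[0,0,0],[0,0,0],[0,0,0]], yaw=[0,0,0,0,0,0,0,0,0,0,0,0], gripper=[0,0,0,0,0,0,0,-1,-1,-1,-1,-1], newtons=60)

```text
time: 3.75
eef_pos: [536.3, 192.5, 94.7]
eef_rot: [[0.998, -0.069, 0.0], [-0.069, -0.998, 0.0], [0.0, -0.0, -1.0]]
contact_force: [-0.4, -0.1, 0.5]
opening: -0.1
grasp_force: 0.0
```

Run:
```python
from h import *
s=arm.read_state();print(s['time'],s['eef_pos'],s['opening'],s['grasp_force'])
a=arm.camera("wrist");b=arm.camera("side")
cv2.imwrite("pics/c2.png",np.hstack([cv2.resize(a[100:480,140:500],(400,422)),cv2.resize(b[270:440,180:360],(400,422))]))
```

```text
3.75 [536.3 192.5  94.7] -0.14064568008110398 0.0
```

View pics/c2.png

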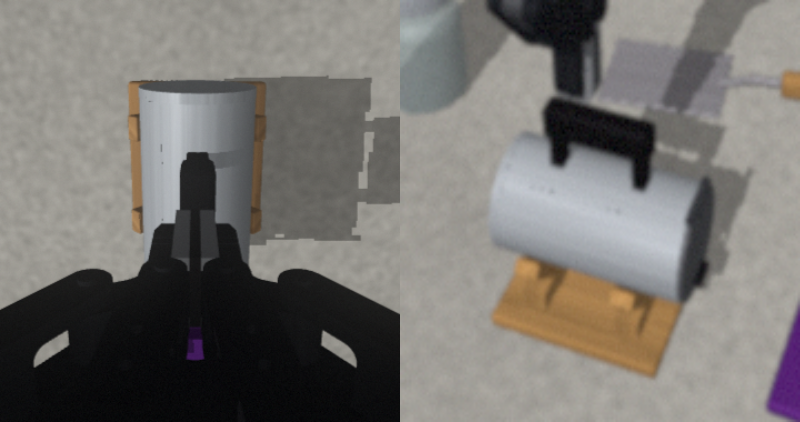

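Run:
```python
from h import *
i=arm.camera_info("side");s=arm.read_state()
def pr(X): c=i['R']@np.array(X)+i['t'];return c[:2]/c[2]*i['fx']+[i['cx'],i['cy']]
print("tcp",pr(s['eef_pos']),"handle",pr((527,193,112)),pr((558,191,121)),pr((496,195,121)),"mouth axis",pr((472,196,55)))
print(s['joints'])
for z in(95,112,130,150):print(ray("side",(259,308),z))
im=arm.camera("top");cv2.imwrite("pics/t2.png",cv2.resize(im[150:330,120:320],(600,540)))
```

```text
tcp [261.6 332.2] handle [268.3 323. ] [243.9 311.5] [292.8 323.2] mouth axis [311.5 367.9]
[ 35.5  19.5  -1.4   0.  -69.   50.6]
[554.6 151.4  95. ]
[547.  170.2 112. ]
[538.9 190.  130. ]
[529.9 212.1 150. ]
```

View pics/t2.png

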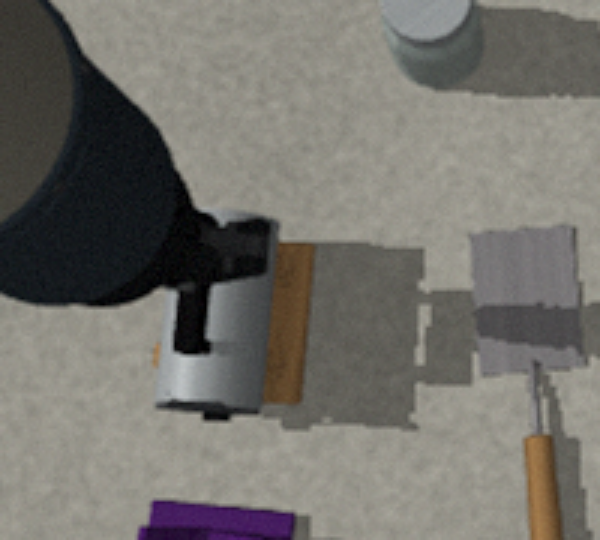

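The side crop shows the shut fingertips at about (261,308), just above the bar. The wrist crop shows the pads lined up with the bar, but their tips lie well short of the reported TCP: about z 130, not 95. I'll open, go lower in small steps and check the contact force.

Call:
apply_moves(translation=[[0,0,0],[0,0,0],[0,0,0],[0,0,0],[0,0,0]], yaw=[0,0,0,0,0], gripper=[0,0,0,0,0])

```text
time: 4.4
eef_pos: [536.2, 192.4, 94.4]
eef_rot: [[0.998, -0.069, -0.0], [-0.069, -0.998, -0.0], [-0.0, 0.0, -1.0]]
contact_force: [-0.8, 0.9, 0.7]
opening: 42.8
grasp_force: 0.0
```

Run:
```python
from h import *
s=arm.read_state();print(s['time'],s['eef_pos'],s['opening'])
a=arm.camera("wrist");b=arm.camera("side")
cv2.imwrite("pics/c3.png",np.hstack([cv2.resize(a[100:480,140:500],(400,422)),cv2.resize(b[270:440,180:360],(400,422))]))
```

```text
4.4 [536.2 192.4  94.4] 42.84795755848892
```

View pics/c3.png

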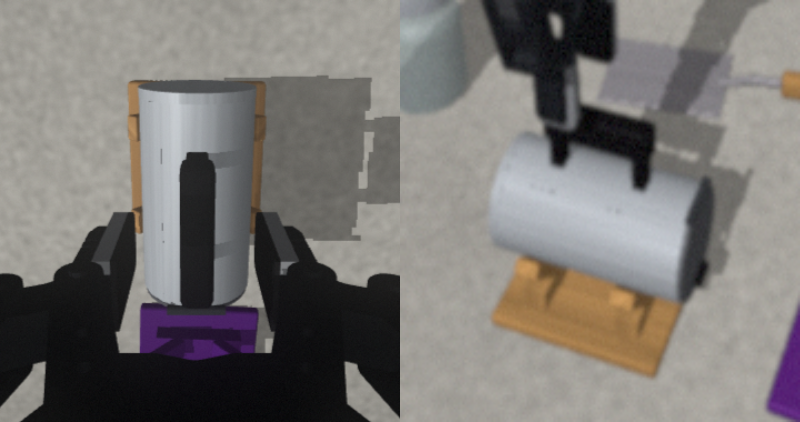

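Call:
apply_moves(translation=[[0.35,0,0],[0,0,0.4],[0,0,0.4],[0,0,0.4],[0,0,0.3],[0,0,0.2],[0,0,0]], yaw=[0,0,0,0,0,0,0], gripper=[0,0,0,0,0,0,0])

```text
time: 5.2
eef_pos: [542.7, 191.7, 59.6]
eef_rot: [[0.998, -0.069, -0.001], [-0.069, -0.998, -0.001], [-0.001, 0.001, -1.0]]
contact_force: [0.5, 0.3, 0.2]
opening: 42.6
grasp_force: 0.0
```

Call:
apply_moves(translation=[[0,0,0],[0,0,0],[0,0,0],[0,0,0],[0,0,0],[0,0,0]], yaw=[0,0,0,0,0,0], gripper=[-1,-1,-1,-1,-1,-1], newtons=60)

```text
time: 5.8
eef_pos: [543.5, 191.6, 60.8]
eef_rot: [[0.998, -0.069, 0.001], [-0.069, -0.998, -0.0], [0.001, 0.0, -1.0]]
contact_force: [0.8, -3.1, 4.5]
opening: 12.8
grasp_force: 60.4
```

Call:
apply_moves(translation=[[0,0,-0.3],[0,0,-0.6],[0,0,-1],[0,0,-1],[0,0,-1],[0,0,-0.6],[0,0,-0.3],[0,0,0],[0,0,0]], yaw=[0,0,0,0,0,0,0,0,0], gripper=[-1,-1,-1,-1,-1,-1,-1,-1,-1])

```text
time: 6.7
eef_pos: [542.6, 191.9, 155.3]
eef_rot: [[0.998, -0.069, -0.002], [-0.069, -0.998, -0.0], [-0.002, 0.001, -1.0]]
contact_force: [-1.0, 0.8, -3.9]
opening: 12.7
grasp_force: 59.6
```

Run:
```python
from h import *
s=arm.read_state();print(s['time'],s['eef_pos'],s['opening'],s['contact_force'],s['moment'])
b=arm.camera("side")
cv2.imwrite("pics/c4.png",cv2.resize(b[150:420,150:390],(533,600)))
```

```text
6.7 [542.6 191.9 155.3] 12.661968770734982 [-1.   0.8 -3.9] [-0.  -0.1  0.1]
```

View pics/c4.png

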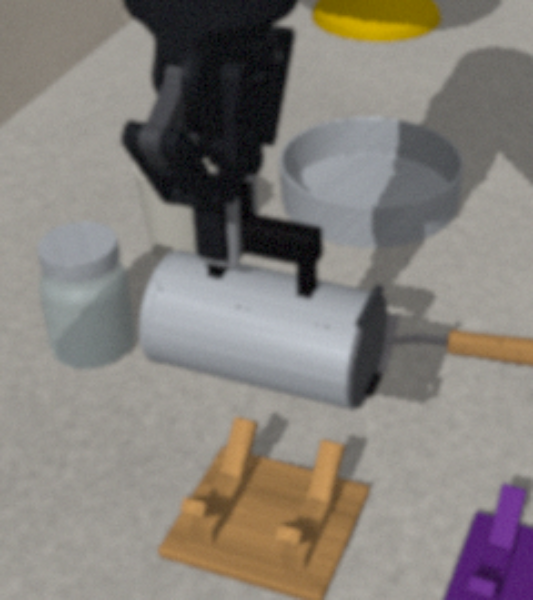

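The side crop shows the caddy held nearly level over the empty cradle, with the tin behind it. The grip sits about 16 mm behind the handle's centre. I'll carry it level over the tin, mouth near the tin's centre.

Call:
apply_moves(translation=[[0.1,0.4,0],[0.16,0.7,0],[0.16,0.95,0],[0.16,0.95,0],[0.16,0.95,0],[0.16,0.95,0],[0.16,0.95,0],[0.16,0.95,0],[0.16,0.95,0],[0.16,0.95,0],[0.16,0.95,0],[0.16,0.95,0]], yaw=[0,0,0,0,0,0,0,0,0,0,0,0], gripper=[-1,-1,-1,-1,-1,-1,-1,-1,-1,-1,-1,-1])

```text
time: 7.95
eef_pos: [565.2, -24.2, 156.2]
eef_rot: [[0.998, -0.07, -0.001], [-0.07, -0.998, -0.0], [-0.001, 0.0, -1.0]]
contact_force: [0.4, -0.1, -2.7]
opening: 13.0
grasp_force: 59.6
```

Call:
apply_moves(translation=[[0.16,0.95,0],[0.16,0.95,0],[0.16,0.95,0],[0.16,0.95,0],[0.16,0.95,0],[0.16,0.95,0],[0.16,0.95,0],[0.16,0.95,0],[0.06,0.3,0],[0,0.2,0],[0,0,0],[0,0,0]], yaw=[0,0,0,0,0,0,0,0,0,0,0,0], gripper=[-1,-1,-1,-1,-1,-1,-1,-1,-1,-1,-1,-1])

```text
time: 9.15
eef_pos: [581.0, -185.2, 156.4]
eef_rot: [[0.998, -0.069, -0.0], [-0.069, -0.998, 0.0], [-0.0, -0.0, -1.0]]
contact_force: [-0.0, 0.3, -2.8]
opening: 12.4
grasp_force: 59.6
```

Call:
apply_moves(translation=[[0,0,0.3],[0,0,0.6],[0,0,0.7],[0,0,0.6],[0,0,0.3],[0,0,0.2],[0,0,0],[0,0,0]], yaw=[0,0,0,0,0,0,0,0], gripper=[-1,-1,-1,-1,-1,-1,-1,-1])

```text
time: 9.95
eef_pos: [581.5, -185.7, 102.9]
eef_rot: [[0.998, -0.069, 0.001], [-0.069, -0.998, -0.0], [0.001, 0.0, -1.0]]
contact_force: [-0.5, -0.3, -2.2]
opening: 12.9
grasp_force: 59.6
```

Run:
```python
from h import *
s=arm.read_state();print(s['time'],s['eef_pos'],s['eef_rot'],s['opening'])
b=arm.camera("side");c=arm.camera("top")
cv2.imwrite("pics/c5.png",np.hstack([cv2.resize(b[120:320,200:400],(400,400)),cv2.resize(c[130:330,300:500],(400,400))]))
```

```text
9.95 [ 581.5 -185.7  102.9] [[ 1.  -0.1  0. ]
 [-0.1 -1.  -0. ]
 [ 0.   0.  -1. ]] 12.878917355846001
```

View pics/c5.png

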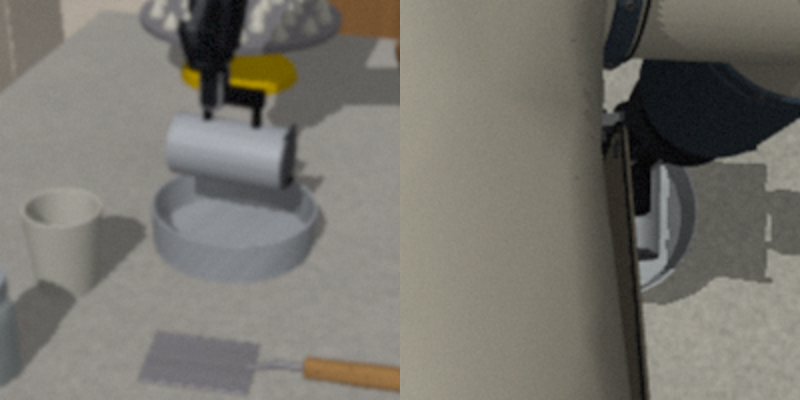

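The side half shows the caddy level over the tin, its mouth lip at crop (290,187) inside the far rim. In the top half the arm hides most of it. I'll ease the grip so it can pivot about the pads.

```bash
cat >> h.py <<'E'
def prof(tag):
    s=arm.read_state();a=arm.camera("wrist");b=arm.camera("side")
    cv2.imwrite(f"pics/{tag}_w.png",a);cv2.imwrite(f"pics/{tag}_s.png",b)
    print(s['time'],np.array(s['eef_pos']),s['opening'],s['grasp_force'],np.array(s['contact_force']),np.round(s['moment'],3))
    g=cv2.cvtColor(a,6); print("wrist col 290", g[0:320:10,290]); 
    # tube/flap edge in side view around projected pinch
    i=arm.camera_info("side");p=np.array(s['eef_pos'])+[0,0,51];c=i['R']@p+i['t'];q=c[:2]/c[2]*i['fx']+[i['cx'],i['cy']]
    x,y=q.astype(int);d=b[y-15:y+75,x-60:x+90].max(2)<38
    print("pinch px",q);
    for st,cc,l in blobs(d,6): print("dark",st[:2]+[x-60,y-15],st[2:],cc+[x-60,y-15])
E
python3 -c "from h import *;prof('p0')"
```

```text
10.05 [ 581.6 -185.7  103.1] 13.088994140441118 59.58563983440399 [ 0.7  0.  -2.8] [0. 0. 0.]
wrist col 290 [164 169 161 170 114 112 112 112 111 112 110 110 109 112 171 164 123 123
 122 121  85 114 212 212 211 210 211 209 207  68  65  65]
pinch px [306.9 166.8]
dark [295 151] [ 37  32 377] [313.3 163.8]
dark [303 176] [2 3 6] [303.5 177. ]
dark [343 208] [3 4 8] [344.  209.6]
```

Call:
apply_moves(translation=[[0,0,0],[0,0,0],[0,0,0],[0,0,0],[0,0,0],[0,0,0]], yaw=[0,0,0,0,0,0], gripper=[-1,-1,-1,-1,-1,-1], newtons=20)

```text
time: 10.75
eef_pos: [581.1, -185.6, 102.4]
eef_rot: [[0.998, -0.069, -0.0], [-0.069, -0.998, 0.0], [-0.0, 0.0, -1.0]]
contact_force: [-0.0, -1.0, -3.6]
opening: 12.6
grasp_force: 59.6
```

```bash
python3 -c "from h import *;prof('p1')"
```

```text
10.75 [ 581.1 -185.6  102.4] 12.560264409315927 59.58441138267517 [-0.  -1.  -3.6] [ 0. -0. -0.]
wrist col 290 [168 170 162 170 116 113 113 112 109 114 111 109 109 113 172 148 121 119
 120 122  87 112 211 213 212 211 210 210 208  69  70  65]
pinch px [307.1 167.2]
dark [295 152] [ 37  31 361] [313.8 164.5]
dark [343 208] [ 3  5 10] [344.1 210.1]
```

Call:
apply_moves(translation=[[0,0,0],[0,0,0],[0,0,0],[0,0,0]], yaw=[0,0,0,0], gripper=[-0.9,-0.9,-0.9,-0.9], newtons=20)

```text
time: 11.25
eef_pos: [581.2, -185.6, 102.4]
eef_rot: [[0.998, -0.069, 0.0], [-0.069, -0.998, -0.0], [0.0, 0.0, -1.0]]
contact_force: [-0.6, -1.4, -2.7]
opening: 12.6
grasp_force: 59.6
```

```bash
python3 -c "from h import *;prof('p2')"
```

```text
11.25 [ 581.2 -185.6  102.4] 12.588521324237629 59.583958983421326 [-0.6 -1.4 -2.7] [ 0.  -0.1  0. ]
wrist col 290 [166 170 161 171 114 116 113 112 110 115 112 110 108 110 171 146 121 124
 120 122  86 114 214 214 212 212 209 209 208  69  65  64]
pinch px [307.1 167.1]
dark [295 152] [ 37  31 360] [313.7 164.5]
dark [343 208] [3 5 9] [344.2 210.1]
```

Call:
apply_moves(translation=[[0,0,0],[0,0,0]], yaw=[0,0], gripper=[-0.72,-0.72], newtons=20)

```text
time: 11.55
eef_pos: [581.2, -185.6, 102.4]
eef_rot: [[0.998, -0.069, 0.0], [-0.069, -0.998, -0.0], [0.0, 0.0, -1.0]]
contact_force: [-0.1, -0.3, -2.7]
opening: 12.9
grasp_force: 59.6
```

Call:
apply_moves(translation=[[0,0,0],[0,0,0]], yaw=[0,0], gripper=[-0.7,-0.7], newtons=20)

```text
time: 11.75
eef_pos: [581.1, -185.6, 102.4]
eef_rot: [[0.998, -0.069, 0.0], [-0.069, -0.998, 0.0], [0.0, -0.0, -1.0]]
contact_force: [-0.6, 0.4, -2.6]
opening: 13.1
grasp_force: 47.2
```

The force now follows the finger target, so I'll ease it in small steps.

Call:
apply_moves(translation=[[0,0,0],[0,0,0]], yaw=[0,0], gripper=[-0.695,-0.695])

```text
time: 11.95
eef_pos: [581.1, -185.6, 102.4]
eef_rot: [[0.998, -0.069, 0.0], [-0.069, -0.998, 0.0], [0.0, -0.0, -1.0]]
contact_force: [0.1, -0.2, -4.2]
opening: 13.1
grasp_force: 38.7
```

Call:
apply_moves(translation=[[0,0,0],[0,0,0]], yaw=[0,0], gripper=[-0.691,-0.691])

```text
time: 12.15
eef_pos: [581.2, -185.6, 102.4]
eef_rot: [[0.998, -0.069, 0.0], [-0.069, -0.998, -0.0], [0.0, 0.0, -1.0]]
contact_force: [-0.4, -0.1, -3.1]
opening: 13.0
grasp_force: 32.0
```

```bash
python3 -c "from h import *;prof('p3')"
```

```text
12.15 [ 581.2 -185.6  102.4] 13.035970305739198 31.95919096469879 [-0.4 -0.1 -3.1] [-0.  -0.1 -0. ]
wrist col 290 [169 168 162 171 116 114 115 113 109 113 111 111 109 112 172 149 120 123
 119 120  88 113 214 213 211 212 209 211 209  68  68  61]
pinch px [307.1 167.1]
dark [295 152] [ 37  31 364] [313.5 164.4]
dark [343 209] [3 3 7] [344.3 210. ]
```

Call:
apply_moves(translation=[[0,0,0],[0,0,0]], yaw=[0,0], gripper=[-0.684,-0.684])

```text
time: 12.45
eef_pos: [581.2, -185.6, 102.4]
eef_rot: [[0.998, -0.069, 0.0], [-0.069, -0.998, -0.0], [0.0, 0.0, -1.0]]
contact_force: [0.4, -1.0, -3.6]
opening: 13.8
grasp_force: 20.1
```

Call:
apply_moves(translation=[[0,0,0],[0,0,0]], yaw=[0,0], gripper=[-0.68,-0.68])

```text
time: 12.65
eef_pos: [581.2, -185.6, 102.4]
eef_rot: [[0.998, -0.069, 0.0], [-0.069, -0.998, -0.0], [0.0, 0.0, -1.0]]
contact_force: [0.6, -0.4, -2.8]
opening: 14.0
grasp_force: 13.3
```

```bash
python3 -c "from h import *;prof('p4')"
```

```text
12.65 [ 581.2 -185.6  102.4] 14.026592583002456 13.315447568893433 [ 0.6 -0.4 -2.8] [ 0.1 -0.  -0. ]
wrist col 290 [166 169 161 170 114 116 114 113 109 115 112 110 112 112 174 148 123 122
 122 121  87 113 211 214 212 210 211 208 208  68  67  56]
pinch px [307.1 167.1]
dark [295 152] [ 37  31 360] [313.5 164.3]
dark [343 208] [3 5 9] [344.1 210. ]
```

Call:
apply_moves(translation=[[0,0,0],[0,0,0]], yaw=[0,0], gripper=[-0.678,-0.678])

```text
time: 12.95
eef_pos: [581.1, -185.6, 102.4]
eef_rot: [[0.998, -0.069, 0.0], [-0.069, -0.998, -0.0], [0.0, 0.0, -1.0]]
contact_force: [-0.5, 0.4, -3.6]
opening: 14.1
grasp_force: 9.8
```

Call:
apply_moves(translation=[[0,0,0],[0,0,0]], yaw=[0,0], gripper=[-0.6765,-0.6765])

```text
time: 13.15
eef_pos: [581.1, -185.6, 102.4]
eef_rot: [[0.998, -0.069, -0.0], [-0.069, -0.998, -0.0], [-0.0, 0.0, -1.0]]
contact_force: [0.4, 0.8, -3.7]
opening: 13.9
grasp_force: 7.1
```

```bash
python3 -c "from h import *;prof('p5')"
```

```text
13.15 [ 581.1 -185.6  102.4] 13.883600296612968 7.143479213118553 [ 0.4  0.8 -3.7] [-0.  -0.1 -0. ]
wrist col 290 [166 169 160 170 115 115 114 112 112 114 111 110 109 113 170 148 120 122
 121 119  86 115 212 212 213 213 212 210 208  69  68  55]
pinch px [307.1 167.1]
dark [295 152] [ 37  31 370] [313.5 164.4]
dark [342 209] [ 4  4 10] [343.8 210.5]
```

Friction still holds at 7 N, and letting go further risks a drop. I'll firm the grip, return to the cradle and re-grip at the very back of the bar. There the lever is longer and the pads overlap less, so it will pivot readily.

Call:
apply_moves(translation=[[0,0,0],[0,0,0],[0,0,-0.4],[0,0,-0.8],[0,0,-0.9],[0,0,-0.6],[-0.1,-0.3,0],[-0.16,-0.7,0],[-0.16,-0.95,0],[-0.16,-0.95,0],[-0.16,-0.95,0],[-0.16,-0.95,0]], yaw=[0,0,0,0,0,0,0,0,0,0,0,0], gripper=[-1,-1,-1,-1,-1,-1,-1,-1,-1,-1,-1,-1], newtons=60)

```text
time: 14.45
eef_pos: [568.6, -86.6, 155.1]
eef_rot: [[0.998, -0.069, -0.002], [-0.069, -0.998, 0.001], [-0.002, -0.0, -1.0]]
contact_force: [1.0, 0.8, -4.1]
opening: 12.5
grasp_force: 61.0
```

Call:
apply_moves(translation=[[-0.16,-0.95,0],[-0.16,-0.95,0],[-0.16,-0.95,0],[-0.16,-0.95,0],[-0.16,-0.95,0],[-0.16,-0.95,0],[-0.16,-0.95,0],[-0.16,-0.95,0],[-0.16,-0.95,0],[-0.16,-0.95,0],[-0.16,-0.95,0],[-0.16,-0.95,0]], yaw=[0,0,0,0,0,0,0,0,0,0,0,0], gripper=[-1,-1,-1,-1,-1,-1,-1,-1,-1,-1,-1,-1])

```text
time: 15.65
eef_pos: [545.7, 143.0, 155.1]
eef_rot: [[0.998, -0.069, -0.002], [-0.069, -0.998, -0.0], [-0.002, 0.001, -1.0]]
contact_force: [0.5, 0.4, -3.2]
opening: 12.8
grasp_force: 61.0
```

Call:
apply_moves(translation=[[-0.16,-0.95,0],[-0.16,-0.95,0],[-0.06,-0.4,0],[0,-0.2,0],[0,0,0.2]], yaw=[0,0,0,0,0], gripper=[-1,-1,-1,-1,-1])

```text
time: 16.15
eef_pos: [543.1, 192.3, 152.4]
eef_rot: [[0.998, -0.068, 0.0], [-0.068, -0.998, 0.0], [0.0, -0.0, -1.0]]
contact_force: [0.6, -0.3, -3.6]
opening: 12.9
grasp_force: 61.0
```

Call:
apply_moves(translation=[[0,0,0.5],[0,0,1],[0,0,1],[0,0,0.8],[0,0,0.4],[0,0,0.3],[0,0,0.2],[0,0,0.2],[0,0,0.1],[0,0,0]], yaw=[0,0,0,0,0,0,0,0,0,0], gripper=[-1,-1,-1,-1,-1,-1,-1,-1,-1,-1])

```text
time: 17.15
eef_pos: [543.2, 192.0, 62.4]
eef_rot: [[0.998, -0.069, 0.0], [-0.069, -0.998, 0.0], [0.0, -0.0, -1.0]]
contact_force: [0.2, -0.4, -3.4]
opening: 12.9
grasp_force: 61.0
```

Call:
apply_moves(translation=[[0,0,0.05],[0,0,0.05],[0,0,0.05],[0,0,0]], yaw=[0,0,0,0], gripper=[-1,-1,-1,-1])

```text
time: 17.55
eef_pos: [544.0, 191.4, 61.0]
eef_rot: [[0.998, -0.069, 0.002], [-0.069, -0.998, -0.001], [0.002, 0.0, -1.0]]
contact_force: [-0.9, -2.5, 5.2]
opening: 12.9
grasp_force: 62.1
```

Call:
apply_moves(translation=[[0,0,0],[0,0,0],[0,0,0],[0.4,0,-0.3],[0.43,0,-0.3],[0,0,0],[0,0,0],[0,0,0],[0,0,0],[0,0,0]], yaw=[0,0,0,0,0,0,0,0,0,0], gripper=[-0.3,-0.3,-0.3,-0.3,-0.3,-0.3,-1,-1,-1,-1], newtons=60)

```text
time: 18.55
eef_pos: [559.6, 190.5, 71.4]
eef_rot: [[0.998, -0.069, 0.0], [-0.069, -0.998, -0.001], [0.0, 0.001, -1.0]]
contact_force: [0.2, -1.8, 1.0]
opening: 11.5
grasp_force: 58.5
```

Call:
apply_moves(translation=[[0,0,-0.2],[0,0,-0.4],[0,0,-0.6],[0,0,-0.8],[0,0,-0.8],[0,0,-0.8],[0,0,-0.5],[0,0,-0.3],[0,0,0]], yaw=[0,0,0,0,0,0,0,0,0], gripper=[-1,-1,-1,-1,-1,-1,-1,-1,-1])

```text
time: 19.45
eef_pos: [560.0, 191.1, 160.2]
eef_rot: [[0.998, -0.069, 0.001], [-0.069, -0.998, 0.001], [0.001, -0.001, -1.0]]
contact_force: [0.2, -0.4, -2.9]
opening: 11.5
grasp_force: 58.6
```

```bash
sed -i 's/0,0,51\]/0,0,40]/' h.py; python3 -c "from h import *;prof('q0')"
```

```text
19.45 [560.  191.1 160.2] 11.526564076917136 58.580777049064636 [ 0.2 -0.4 -2.9] [ 0.  -0.1  0. ]
wrist col 290 [144 146 142 154 148 147 153 151 155 151 147 152 157 152 152 158 153 161
 157 154 127 120  79  79 180 184 181 180 180  64  60  59]
pinch px [237.9 256.1]
dark [224 241] [ 14  19 211] [230.7 249.4]
dark [242 241] [ 51  47 989] [266.5 263.3]
dark [311 324] [ 6  7 24] [313.9 327.1]
```

View pics/q0_s.png

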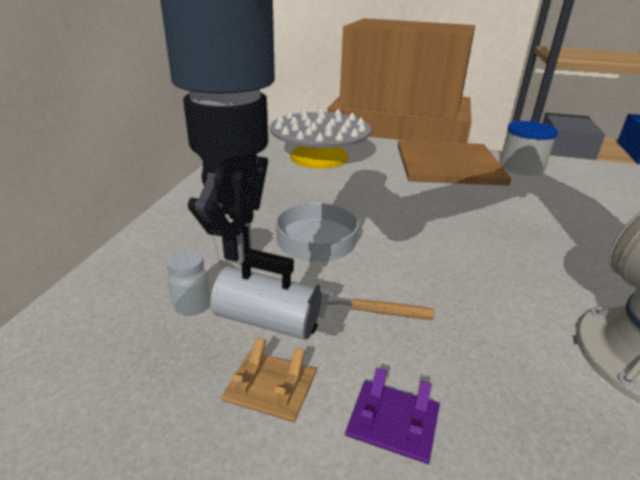

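The side view shows the caddy held level by the back end of its handle at about (240,255), with the hinge at (314,327) and the cradle empty and in place. Carrying it back over the tin.

Call:
apply_moves(translation=[[0.05,0.3,0],[0.12,0.6,0],[0.12,0.95,0],[0.12,0.95,0],[0.12,0.95,0],[0.12,0.95,0],[0.12,0.95,0],[0.12,0.95,0],[0.12,0.95,0],[0.12,0.95,0],[0.12,0.95,0],[0.12,0.95,0]], yaw=[0,0,0,0,0,0,0,0,0,0,0,0], gripper=[-1,-1,-1,-1,-1,-1,-1,-1,-1,-1,-1,-1])

```text
time: 20.75
eef_pos: [572.2, -21.1, 159.4]
eef_rot: [[0.998, -0.07, -0.0], [-0.07, -0.998, -0.0], [-0.0, 0.0, -1.0]]
contact_force: [-0.8, 1.3, -3.1]
opening: 11.6
grasp_force: 58.6
```

Call:
apply_moves(translation=[[0.12,0.95,0],[0.12,0.95,0],[0.12,0.95,0],[0.12,0.95,0],[0.12,0.95,0],[0.12,0.95,0],[0.12,0.95,0],[0.12,0.95,0],[0.01,0.5,0.2],[0,0.2,0.6],[0,0,0.7],[0,0,0.5]], yaw=[0,0,0,0,0,0,0,0,0,0,0,0], gripper=[-1,-1,-1,-1,-1,-1,-1,-1,-1,-1,-1,-1])

```text
time: 21.95
eef_pos: [579.4, -185.2, 117.3]
eef_rot: [[0.998, -0.07, -0.002], [-0.07, -0.998, 0.001], [-0.002, -0.001, -1.0]]
contact_force: [0.2, 0.3, -2.8]
opening: 11.5
grasp_force: 58.6
```

Call:
apply_moves(translation=[[0,0,0.3],[0,0,0.1],[0,0,0],[0,0,0]], yaw=[0,0,0,0], gripper=[-1,-1,-0.76,-0.76])

```text
time: 22.35
eef_pos: [581.0, -185.5, 112.0]
eef_rot: [[0.998, -0.069, 0.001], [-0.069, -0.998, -0.0], [0.001, 0.0, -1.0]]
contact_force: [-0.8, -0.8, -4.0]
opening: 11.6
grasp_force: 58.6
```

```bash
python3 -c "from h import *;prof('q1')"
```

```text
22.35 [ 581.  -185.5  112. ] 11.597750697873424 58.63017797470093 [-0.8 -0.8 -4. ] [-0.  -0.1 -0. ]
wrist col 290 [157 166 159 164 131 113 109 110 109 111 109 107 107 109 164 159 118 123
 115 119 173 176  87  87 198 198 198 197 195  68  66  63]
pinch px [307.2 167.9]
dark [301 152] [ 8 16 98] [304.6 158.8]
dark [313 152] [1 7 7] [313. 155.]
dark [310 162] [ 31  24 270] [325.6 171.3]
dark [350 212] [3 3 7] [350.7 212.9]
```

Call:
apply_moves(translation=[[0,0,0],[0,0,0]], yaw=[0,0], gripper=[-0.725,-0.725])

```text
time: 22.65
eef_pos: [580.7, -185.6, 111.7]
eef_rot: [[0.998, -0.069, 0.001], [-0.069, -0.998, -0.0], [0.001, 0.0, -1.0]]
contact_force: [0.5, -0.0, -3.5]
opening: 12.2
grasp_force: 48.4
```

Call:
apply_moves(translation=[[0,0,0],[0,0,0]], yaw=[0,0], gripper=[-0.715,-0.715])

```text
time: 22.85
eef_pos: [580.6, -185.6, 111.4]
eef_rot: [[0.998, -0.069, 0.0], [-0.069, -0.998, -0.0], [0.0, 0.0, -1.0]]
contact_force: [0.2, -0.5, -3.1]
opening: 12.3
grasp_force: 39.3
```

```bash
python3 -c "from h import *;prof('q2')"
```

```text
22.85 [ 580.6 -185.6  111.4] 12.287422084543227 39.33847188949585 [ 0.2 -0.5 -3.1] [-0.1 -0.1 -0. ]
wrist col 290 [160 166 160 167 161 115 110 110 109 113 111 109 110 109 167 182 119 121
 117 118 176 176  88  87 198 200 200 196 195  70  67  63]
pinch px [307.4 168.2]
dark [301 153] [ 8 15 93] [304.7 159.5]
dark [311 153] [ 30  33 283] [325.4 171. ]
dark [350 212] [3 4 9] [351.1 213.3]
```

Call:
apply_moves(translation=[[0,0,0],[0,0,0]], yaw=[0,0], gripper=[-0.703,-0.703])

```text
time: 23.15
eef_pos: [580.5, -185.5, 111.4]
eef_rot: [[0.998, -0.069, -0.0], [-0.069, -0.998, 0.0], [-0.0, 0.0, -1.0]]
contact_force: [-0.4, 0.8, -3.2]
opening: 12.8
grasp_force: 28.4
```

Call:
apply_moves(translation=[[0,0,0],[0,0,0]], yaw=[0,0], gripper=[-0.695,-0.695])

```text
time: 23.35
eef_pos: [580.5, -185.6, 111.4]
eef_rot: [[0.998, -0.069, 0.0], [-0.069, -0.998, -0.0], [0.0, 0.0, -1.0]]
contact_force: [-0.1, 0.1, -2.7]
opening: 13.3
grasp_force: 21.0
```

```bash
python3 -c "from h import *;prof('q3')"
```

```text
23.35 [ 580.5 -185.6  111.4] 13.258501711165067 20.984469652175903 [-0.1  0.1 -2.7] [ 0.  -0.1  0.1]
wrist col 290 [160 168 158 168 159 113 111 112 108 114 110 109 108 109 167 181 118 123
 118 117 177 176  87  86 196 199 197 196 194  68  66  65]
pinch px [307.4 168.2]
dark [301 153] [ 8 15 95] [304.6 159.6]
dark [313 153] [ 2  9 10] [313.1 156.6]
dark [311 163] [ 30  23 273] [325.9 171.4]
dark [350 212] [3 4 7] [351.1 213.4]
```

Call:
apply_moves(translation=[[0,0,0],[0,0,0]], yaw=[0,0], gripper=[-0.689,-0.689])

```text
time: 23.65
eef_pos: [580.6, -185.6, 111.4]
eef_rot: [[0.998, -0.069, 0.0], [-0.069, -0.998, -0.0], [0.0, 0.0, -1.0]]
contact_force: [0.0, -0.3, -3.0]
opening: 13.3
grasp_force: 15.4
```

Call:
apply_moves(translation=[[0,0,0],[0,0,0]], yaw=[0,0], gripper=[-0.685,-0.685])

```text
time: 23.85
eef_pos: [580.5, -185.5, 111.3]
eef_rot: [[0.998, -0.069, -0.0], [-0.069, -0.998, 0.0], [-0.0, -0.0, -1.0]]
contact_force: [-0.3, -1.0, -3.4]
opening: 13.4
grasp_force: 11.7
```

```bash
python3 -c "from h import *;prof('q4')"
```

```text
23.85 [ 580.5 -185.5  111.3] 13.42221567726085 11.659405678510666 [-0.3 -1.  -3.4] [-0.  -0.1  0. ]
wrist col 290 [160 168 161 167 160 113 110 110 110 113 109 111 109 109 169 180 119 124
 121 118 163  93  93  91 194 195 195 193 192  70  66  56]
pinch px [307.4 168.2]
dark [301 153] [ 8 16 93] [304.6 159.7]
dark [309 153] [ 31  35 281] [324.7 172.5]
dark [346 215] [ 3  4 10] [347.  216.5]
```

It has begun to pivot: the mouth mark moved from (351,213) to (347,216.5). Easing a little more.

Call:
apply_moves(translation=[[0,0,0],[0,0,0],[0,0,0]], yaw=[0,0,0], gripper=[-0.684,-0.683,-0.683])

```text
time: 24.25
eef_pos: [580.5, -185.5, 111.4]
eef_rot: [[0.998, -0.069, -0.0], [-0.069, -0.998, 0.0], [-0.0, -0.0, -1.0]]
contact_force: [-1.2, 0.0, -1.7]
opening: 13.8
grasp_force: 9.8
```

```bash
python3 -c "from h import *;prof('q5')"
```

```text
24.25 [ 580.5 -185.5  111.4] 13.761245458141655 9.801354110240936 [-1.2  0.  -1.7] [-0.  -0.1  0. ]
wrist col 290 [161 168 162 169 160 114 112 109 111 112 109 109 109 110 170 182 119 122
 118 118  97  93  94  94 192 195 193 192 194  69  67  57]
pinch px [307.4 168.2]
dark [301 153] [ 8 16 96] [304.6 159.6]
dark [309 153] [ 31  35 278] [324.6 172.7]
dark [346 216] [3 4 7] [347.3 217.6]
```

It holds at about 5° on friction. I'll use short x strokes: loosen only for the reversal toward the mouth side, which swings the tube bottom backwards and the mouth down, and clamp again afterwards.

Call:
apply_moves(translation=[[0.5,0,0],[1,0,0],[1,0,0],[-1,0,0],[-1,0,0],[-1,0,0],[-0.5,0,0],[0,0,0],[0,0,0]], yaw=[0,0,0,0,0,0,0,0,0], gripper=[-0.73,-0.73,-0.684,-0.682,-0.682,-0.76,-0.8,-0.8,-0.8], newtons=60)

```text
time: 25.25
eef_pos: [561.5, -184.3, 111.7]
eef_rot: [[0.998, -0.069, 0.001], [-0.069, -0.998, -0.0], [0.001, 0.0, -1.0]]
contact_force: [0.8, 0.2, -2.1]
opening: 11.6
grasp_force: 58.8
```

```bash
python3 -c "from h import *;prof('q6')"
```

```text
25.25 [ 561.5 -184.3  111.7] 11.646824254538254 58.76086950302124 [ 0.8  0.2 -2.1] [-0.1  0.  -0. ]
wrist col 290 [168 111 111 112 112 108 113 110 110 107 111 172 173 123 124 126 124 125
 128 124 125 125 182 183 184 182 183 181 176  66  66  64]
pinch px [317.2 169.5]
dark [312 154] [ 7 16 94] [314.7 160.9]
dark [323 154] [1 6 6] [323.  156.5]
dark [312 168] [ 32  29 249] [330.7 180.6]
```

```bash
cat >> h.py <<'E'
def tilt(tag,px,y0=-184):
    b=cv2.imread(f"pics/{tag}_s.png");x,y=map(int,px);i=arm.camera_info("side")
    d=(b[y-15:y+75,x-60:x+90].max(2)<38);bl=[q for q in blobs(d,60)]
    l=max(bl,key=lambda q:q[1][0])[2]; v,u=np.nonzero(l);u=u+x-60;v=v+y-15
    k=u>px[0]+8;u=u[k];v=v[k]
    c=-i['R'].T@i['t'];D=np.c_[(u-i['cx'])/i['fx'],(v-i['cy'])/i['fy'],np.ones(len(u))]@i['R']
    P=c+D*((y0-c[1])/D[:,1])[:,None]
    # top edge: highest z for each x bin
    xs=P[:,0];bins=np.unique(u);T=np.array([P[u==q][np.argmax(P[u==q][:,2])] for q in bins])
    f=np.polyfit(T[:,0],T[:,2],1);print(tag,"bar top slope deg",np.degrees(np.arctan(f[0])),"x",xs.min(),xs.max(),"z",P[:,2].min(),P[:,2].max())
E
python3 - <<'E'
from h import *
tilt('q1',(307.2,167.9));tilt('q3',(307.4,168.2));tilt('q5',(307.4,168.2));tilt('q6',(317.2,169.5))
b=cv2.imread("pics/q6_s.png")[130:290,240:400];a=cv2.imread("pics/q6_w.png")[:320,160:480]
cv2.imwrite("pics/v10.png",np.hstack([cv2.resize(b,(400,400)),cv2.resize(a,(400,400))]))
E
```

```text
q1 bar top slope deg 2.580981311375475 x 518.6893490232196 563.9295626072808 z 125.48781171460797 161.06502296089087
q3 bar top slope deg 2.264754816800071 x 518.4834686505154 563.9295626072808 z 125.23216114581555 161.06502296089087
q5 bar top slope deg 9.196001429594704 x 519.931806688006 563.8811989706517 z 120.65651811131102 158.88042679726976
q6 bar top slope deg 34.30322323524921 x 511.2569648781679 544.712911010972 z 101.84494595684924 150.95265428004984
```

View pics/v10.png

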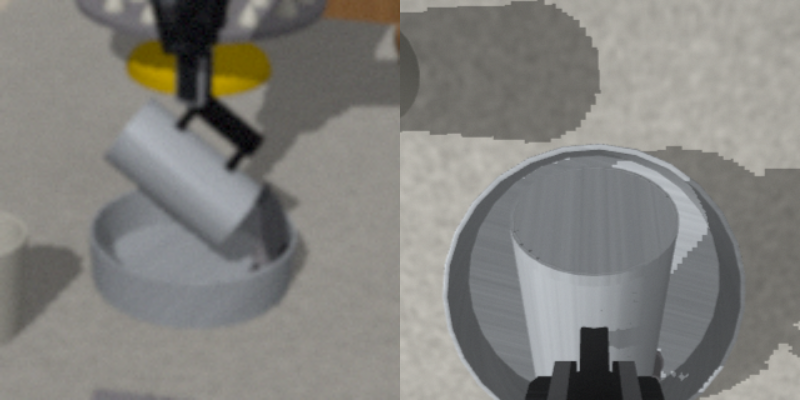

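The view shows the caddy tipped about 32° over the tin, flap hanging open at crop (270,235), tin undisturbed. One more, similar stroke should take it to about 40°.

Call:
apply_moves(translation=[[0.5,0,0],[0.8,0,0],[1,0,0],[1,0,0],[-1,0,0],[-1,0,0],[-1,0,0],[-0.4,0,0],[0,0,0],[0,0,0]], yaw=[0,0,0,0,0,0,0,0,0,0], gripper=[-0.8,-0.76,-0.73,-0.684,-0.682,-0.682,-0.76,-0.8,-0.8,-0.8], newtons=60)

```text
time: 26.35
eef_pos: [559.7, -184.1, 111.5]
eef_rot: [[0.998, -0.069, 0.001], [-0.069, -0.998, -0.0], [0.001, 0.0, -1.0]]
contact_force: [-0.6, -0.5, -3.2]
opening: 11.1
grasp_force: 59.1
```

Run:
```python
from h import *
prof('q7')
s=arm.read_state();i=arm.camera_info("side");c=i['R']@(np.array(s['eef_pos'])+[0,0,40])+i['t'];tilt('q7',c[:2]/c[2]*i['fx']+[i['cx'],i['cy']])
```

```text
26.35 [ 559.7 -184.1  111.5] 11.146963336881411 59.09176290035248 [-0.6 -0.5 -3.2] [-0.  -0.  -0.1]
wrist col 290 [167 110 110 111 113 108 113 107 110 107 108 169  89 126 125 127 127 128
 129 130 128 127 178 182 182 181 178 174 173  67  65  66]
pinch px [318.1 169.8]
dark [313 154] [ 7 16 97] [315.8 160.9]
dark [324 154] [1 7 7] [324. 157.]
dark [312 170] [ 33  28 245] [330.9 181.4]
dark [340 230] [3 3 6] [340.8 231. ]
q7 bar top slope deg 35.95251953577997 x 509.49402334241825 542.7583849322675 z 99.75769646697825 149.2210593789381
```

Run:
```python
from h import *
f=[]
for k in range(8):
    b=arm.camera("side");f.append(arm.read_state()['contact_force'][2])
print(np.mean(f),np.std(f))
def q(X):
    i=arm.camera_info("side");c=i['R']@np.array(X)+i['t'];return c[:2]/c[2]*i['fx']+[i['cx'],i['cy']]
# side view: residual in tin interior vs initial image
a=cv2.imread("pics/side0.png");d=np.abs(a.astype(int)-b).max(2)>25
x0,y0=q((556,-183,4)).astype(int);print(x0,y0)
r=d[y0-25:y0+30,x0-45:x0+45]
for row in r[::2]: print(''.join('#' if t else '.' for t in row))
```

```text
-2.606342650546139 0.18646326724811713
317 238
.................................#####.............#################..################....
...................................#####................##########..############..........
......................................#####..............#######...#############..........
.......................................######.............#####..##############...........
..........................................######...............################...........
.............................................#####...........##################...........
...............................................#####.......###################............
.................................................######.######################............
....................................................##########################............
........................................................#######################...........
..........................................................####################............
....................................................
[... 794 characters left out ...]
...............................................................
..........................................................................................
..........................................................................................
..........................................................................................
..........................................................................................
..........................................................................................
..........................................................................................
..........................................................................................
```

Call:
apply_moves(translation=[[0,0,-0.5],[0,0,-1],[0,0,-1],[0,0,-0.5],[0,0,0]], yaw=[0,0,0,0,0], gripper=[-0.8,-0.8,-0.8,-0.8,-0.8])

```text
time: 27.35
eef_pos: [559.7, -184.3, 173.5]
eef_rot: [[0.998, -0.069, 0.004], [-0.069, -0.998, -0.001], [0.004, 0.0, -1.0]]
contact_force: [0.9, -0.3, -2.2]
opening: 11.2
grasp_force: 59.1
```

Run:
```python
from h import *
b=arm.camera("side");cv2.imwrite("pics/r1_s.png",b)
a=cv2.imread("pics/side0.png");d=(a.astype(int)-b).max(2)>22;d2=(b.astype(int)-a).max(2)>22
x0,y0=317,238
for y in range(y0-38,y0+22): print(y,''.join('#' if d[y,x] else '+' if d2[y,x] else '.' for x in range(x0-45,x0+45)))
w=arm.camera("wrist");cv2.imwrite("pics/r1_w.png",w)
```

```text
200 ...........................................###############################################
201 ............................................#############################################.
202 ..............................................#..#####################################....
203 ...................................................###################################....
204 ....................................................###################################...
205 ....................................................######################################
206 ......................................................####################################
207 ........................................................##################################
208 ........................................................##################################
209 .........................................................#################################
210 ...........................................................##############....#############
211 ...................................................
[... 3899 characters left out ...]
...................................
253 ..........................................................................................
254 ..........................................................................................
255 ..........................................................................................
256 ..........................................................................................
257 ..........................................................................................
258 ..........................................................................................
259 ..........................................................................................
```

Run:
```python
import cv2,numpy as np
np.set_printoptions(linewidth=250)
b=cv2.cvtColor(cv2.imread("pics/r1_s.png"),6);a=cv2.cvtColor(cv2.imread("pics/side0.png"),6)
print(b[218:243,324:358]);print(a[218:243:6,324:358])
w=cv2.cvtColor(cv2.imread("pics/r1_w.png"),6)
print(w[200:330:6,330:480:5])
```

```text
[[132 134 134 135 132 131 130 132 129 129 131 132 127 124 128 123 127 124 124 122 118 119 115 113 107 105 106 107 106 107 110 110 127 134]
 [136 136 138 135 138 133 132 130 127 129 128 129 130 126 127 127 127 123 121 118 117 110 107 107 109 108 111 111 107 110 109 110 125 134]
 [142 141 139 140 135 135 135 130 132 131 129 124 128 126 123 126 124 124 119 116 109  92  91  96 108 110 115 113 109 107 103 107 109 133]
 [138 141 137 142 136 139 140 136 138 135 131 126 129 131 128 127 126 127 123 111 100  81  84  93 101 113 108 112 108 103 102  98 108 126]
 [137 140 138 134 140 136 136 137 137 134 134 137 135 130 131 125 128 124 116 110 101  94  98  98 106 103 110 109 106 103 100 100 106 119]
 [137 137 136 140 136 138 137 138 131 134 139 134 134 136 134 129 131 127 119 108 102 103 105 100  98  94 100 104 103 105 102  98 100 112]
 [136 134 136 138 132 135 133 135 135 133 138 135 138 136 137 134 133 127 121 107 106 106 104  99  88  86 100 103 105 103  97  96 103 114]
 [135 135 134 136 135 137 132 136 134 136 137 138 137 136 139 136 136 130 117 110 108 103 100  95  82  82  94 103 104 104  95  
[... 5078 characters left out ...]
177 170 171 169 170 175 175 164 172 179 173 167 174 168 173 169 165 171 169 167 163]
 [ 23  34  61  60  37  32  32 169 171 175 176 172 165 169 176 166 169 167 176 173 176 168 166 172 171 169 164 164 168 166]
 [ 25  25  58  58  55  29  30  30 170 174 168 173 168 174 174 173 169 165 166 168 168 166 177 170 170 166 170 167 178 175]
 [ 20  23  59  59  62  27  30  30 161 165 174 170 174 172 178 176 170 171 171 170 166 163 160 167 181 172 172 170 177 172]
 [ 22  25  60  58  60  27  27  30  29 171 168 177 168 172 164 173 171 176 174 172 172 175 175 167 170 168 164 168 173 172]
 [ 21  20  60  58  59  30  28  30  31 166 165 169 172 174 164 163 172 171 176 168 170 168 163 168 169 165 178 167 164 169]]
```

Run:
```python
from h import *
np.set_printoptions(linewidth=250)
for p in((345,230),(334,238),(342,235)): print(ray("side",p,12))
t=arm.camera("top");cv2.imwrite("pics/r1_t.png",t)
i=arm.camera_info("top")
for X in((500,-190,10),(480,-183,42)): c=i['R']@np.array(X)+i['t'];print(c[:2]/c[2]*i['fx']+[i['cx'],i['cy']])
g=cv2.cvtColor(t,6);print(g[232:284:2,376:446:2])
f=[]
for k in range(8): arm.camera("side");f.append(arm.read_state()['contact_force'][2])
print(np.mean(f),np.std(f))
```

```text
[ 507.5 -218.1   12. ]
[ 522.6 -180.9   12. ]
[ 509.6 -196.8   12. ]
[405.  267.3]
[405.6 276.6]
[[127 130 130 128 127 126 124 124 123 120 118 119 117 119 112 106  98  94  83  83  75  70  43  46  44  32  28  45  23  53 117 153 139 127 127]
 [132 132 133 130 122 124 122 124 123 120 119 120 118 119 113 104 101  96  92  84  77  74  49  44  46  34  31  47  12  48 121 154 143 123 126]
 [132 131 127 127 128 128 129 125 120 123 121 118 121 115 110 103  99  96  91  87  76  72  49  43  47  47  45  48  29  49 107 153 144 121 125]
 [133 128 130 131 130 131 127 124 123 122 117 121 115 112 110 106 103  95  91  89  76  75  45  44  42  47  46  49  22  48  99 152 135 126 119]
 [131 134 131 127 129 129 126 125 122 122 118 123 119 118 108 104 105  98  87  84  81  74  54  47  44  47  47  45  30  46  95 151 135 124 101]
 [128 131 130 130 128 129 129 125 124 126 123 122 119 117 112 104 102  96  88  85  79  79  54  44  46  47  41  41  35  33  84 152 138 125  52]
 [130 131 130 131 134 127 127 128 123 122 122 125 121 114 112 103 102  92  91  83  83  75  57  45  46  40  44  44  29  36  88 150 126 127  58]
 [
[... 2054 characters left out ...]
119 111 109 101  97  90  86  89  80  74  57  46  41  50  40  46  24  47  72  97  99  96]
 [133 134 131 132 130 130 129 127 128 128 124 127 122 119 112 106  98  98  92  88  83  79  76  65  43  44  45  45  43  27  34  75  98 101  95]
 [134 132 131 129 132 129 133 127 128 127 129 125 124 116 115 107 101  95  89  87  80  79  75  63  44  43  45  44  44  36  38  75  91 110 142]
 [133 134 131 133 130 134 131 126 132 127 124 126 125 115 113 109 105 101  96  89  83  77  73  73  43  45  47  43  49  29  26  73 165 153 153]
 [134 134 134 133 131 130 131 128 126 131 127 127 123 119 112 112 105  99  95  91  82  78  75  72  45  46  41  41  46  35  15  75 162 153 148]]
-2.6892899611080896 0.4194893648637626
```

The side image shows at least two nozzles in the tin, around (345,228) and (334,237). The wrist load fell by about 0.5 N, which fits all three being out. To be sure, I'll lower again and shake gently with the grip clamped before checking.

Call:
apply_moves(translation=[[0,0,0.5],[0,0,1],[0,0,1],[-0.3,0,0.3],[-0.5,0,0],[1,0,0],[1,0,0],[-0.5,0,0],[-0.8,0,0],[1,0,0],[1,0,0],[0,0,0]], yaw=[0,0,0,0,0,0,0,0,0,0,0,0], gripper=[-1,-1,-1,-1,-1,-1,-1,-1,-1,-1,-1,-1])

```text
time: 29.1
eef_pos: [597.9, -186.9, 116.3]
eef_rot: [[0.998, -0.069, 0.002], [-0.069, -0.998, -0.001], [0.002, 0.001, -1.0]]
contact_force: [0.6, 0.3, -2.6]
opening: 11.0
grasp_force: 59.1
```

Call:
apply_moves(translation=[[0,0,-0.5],[0,0,-1],[0,0,-1],[0,0,-0.5],[0,-0.4,0],[0,-0.8,0],[0,-1,0],[0,-1,0],[0,-1,0],[0,-1,0],[0,-0.4,0],[0,0,0]], yaw=[0,0,0,0,0,0,0,0,0,0,0,0], gripper=[-1,-1,-1,-1,-1,-1,-1,-1,-1,-1,-1,-1])

```text
time: 30.3
eef_pos: [603.7, -73.2, 174.5]
eef_rot: [[0.998, -0.067, -0.002], [-0.067, -0.998, 0.0], [-0.002, -0.0, -1.0]]
contact_force: [0.6, -0.2, -2.7]
opening: 10.9
grasp_force: 59.1
```

Run:
```python
from h import *
f=[]
for k in range(6): b=arm.camera("side");f.append(arm.read_state()['contact_force'][2])
print(np.mean(f));s=arm.read_state();print(s['time'],np.array(s['eef_pos']),s['opening'])
cv2.imwrite("pics/r2_s.png",b);t=arm.camera("top");cv2.imwrite("pics/r2_t.png",t);w=arm.camera("wrist");cv2.imwrite("pics/r2_w.png",w)
# wrist: where is tin
T=arm.camera_info("wrist");M=T['T_tool_cam'];R=np.array(s['eef_rot'])
def pw(X): p=np.linalg.inv(M)@np.r_[R.T@(np.array(X)-s['eef_pos']),1];return p[:2]/p[2]*T['fx']+[T['cx'],T['cy']]
for X in((556,-183,4),(640,-183,42),(475,-183,42),(556,-100,42),(556,-265,42)):print(pw(X))
i=arm.camera_info("top");a=cv2.imread("pics/top0.png")
d=(np.abs(a.astype(int)-t).max(2)>22)
for y in range(188,284,2): print(y,''.join('#' if d[y,x] else '.' for x in range(352,456)))
```

```text
-2.421197401957132
30.6 [604.1 -75.7 175.3] 11.252105432252494
[431.8 250.8]
[446.8 165. ]
[442.8 347.2]
[348.2 270.3]
[540.7 257.5]
188 ###########..........................#........##.##########.#.##############.#...#################....##
190 ##########.................#.....#...........####...........#.################.#########################
192 #################.##.##.#.#.#..#...##.##.##.................##.#....#######...##########################
194 #################.##..##.##.#######..#.............................##...##.#############################
196 ########.########.##.#########...................#......................################################
198 ################.####.#..##................#..............................####..########################
200 #######.########.#######...............#.#.........#....#.#.##............#..###...#....################
202 #######.########.####.#.....#...#...#............##..#####.####.####.#.......#####....#..#.#############
204 ################.##.......#...................##############...########..#.#########...#...
[... 3564 characters left out ...]
#########...###....###.........#.#...........#
272 ###.########.#########.###.#...###....#..........###################.#..#.###.............#...........#.
274 #..########.##.#.####.#.##.##.......###........##..#.#..##.###.#.#.#..##..#.......##...........#..######
276 ##########.#.#.##.#.############......#.##.##.##.#.#...#####.####.#.#...#.##...............#....#####.#.
278 #####.####.###########.##############.###.........###.###..#.......#...............#.........#######.###
280 ##.######.#####.###########.######.#.##################.##..##.#.............#.......#.################.
282 ##.#########..##.########.####.#.##.##.##############.###..#.################.##.####.###.#.#.#######.#.
```

Run:
```python
import cv2,numpy as np
g=cv2.cvtColor(cv2.imread("pics/r2_w.png"),6)
ch=" .:-=+*#%@"
print(g[250,340:530:8])
for y in range(160,350,4): print(y,''.join(ch[min(9,max(0,(int(g[y,x])-50)//14))] for x in range(330,545,2)))
```

```text
[129 118 106 100 124 120 119 182 180 182 175 178 120 120 117 115 117 116
 114 114 114 117  78  78]
160 ++++++++++++++++++++++++++%%%%%%@@@%%%%%%%%%%%%%%%%%%@@@@@@@%%%%%%%%%%%%%%%%%#========++====================
164 ++++++++++++++++++++++++++*%%%%%%%%%%%%%%%%%#+--:--:::-----=---======================================+======
168 +++++++++++++++++++++++++++%%@@%%%%%%%#+-------=+%%%%###**====+==--======+==================================
172 +++++++++++++++++++++++++++%%%@@%%+====-==%@%%#*=+++++++++=+*@@@@%%%%%*-:----=+======+======================
176 +++++++++++++++++++++++++++#%%#=======%@%*++++++++===+++***@@@@%@@@@@@%+=+=-::-:--==========================
180 +++++++++++++++++++++++++++*======*@@#+=+++++=++++++**@@%%%@@@@@@@@%#++++++++=-::::::-======================
184 ++++++++++++++++++++++++++=+===#@%+====+=++++=+=++*@@%@@@@@@@@@%%%%++++++++++==+--::::::-===================
188 +++++++=+++++++++++++++++-+=+%%*+++++++++======++@@%@%@@@@@@%@@%%#+++++=+==+++++++=::::::::=================
192 ++++++++++++++++++++++++--*@%++======+=+++++++@@%%%%%%@@@@@%@@++++++===+++++++======-::::::::
[... 3722 characters left out ...]
%%%%%@%%%@@@%%%@@%%%%%
328                       +%%%%@@+:::::::::::.::::.:::.:::::--------===-========+++*%%%%%%@@@@@@%%%%@@@@@@%%@@%%
332      -----.            %%%%%@@@@*:::::::::::::::::::::---------=---========+%@%%%%%%%%%@@@%%%%%%@@@@%%@@@%%%
336      --                  =%%%%%%%%@@%=-::::::::::::::::::---------=====*%%%@@@@@@@@@@@@@@@%%%%%%@%%%%%@%%%@%
340      -                     =%%%%%%%@@%%@%%*=--::::::::::-::-:--=#%@%%%%%%%@@@%%@@%%@@@%@%%@@%%%%%%%%%%%%%%%@
344                             %%%%%%%%@%%%%%.             -%@@%%%%%@%%%%%@@@%%%@@@@@@@@@@@@@@@@%%@@%%%%%%#%%%%
348                             .#%%%%%%%%%@*                   .#%%%%%%%%%%%@%@@@@%%%%@@@%%@@@%%%@@@@@%@%@%@%%%
```

The wrist image shows three separate cones on the tin floor, near (400,305), (432,290) and (462,300), so all the nozzles are out. Now back to the cradle. The mouth end meets the front saddle first, and moving back while lowering should level the tube.

Call:
apply_moves(translation=[[0,-0.3,0],[-0.42,-0.6,0],[-0.42,-0.97,0],[-0.42,-0.97,0],[-0.42,-0.97,0],[-0.42,-0.97,0],[-0.42,-0.97,0],[-0.42,-0.97,0],[-0.42,-0.97,0],[-0.42,-0.97,0],[-0.42,-0.97,0],[-0.42,-0.97,0]], yaw=[0,0,0,0,0,0,0,0,0,0,0,0], gripper=[-1,-1,-1,-1,-1,-1,-1,-1,-1,-1,-1,-1])

```text
time: 31.9
eef_pos: [525.7, 144.4, 175.6]
eef_rot: [[0.998, -0.069, 0.0], [-0.069, -0.998, 0.0], [0.0, -0.0, -1.0]]
contact_force: [1.1, 0.3, -2.2]
opening: 11.3
grasp_force: 59.1
```

Call:
apply_moves(translation=[[-0.42,-0.97,0],[-0.42,-0.97,0],[0,-0.4,0],[0,-0.2,0],[0,0,0.4],[0,0,0.8],[0,0,0.6],[0,0,0.2],[0,0,0]], yaw=[0,0,0,0,0,0,0,0,0], gripper=[-1,-1,-1,-1,-1,-1,-1,-1,-1])

```text
time: 32.8
eef_pos: [513.2, 194.0, 134.6]
eef_rot: [[0.998, -0.07, -0.001], [-0.07, -0.998, -0.001], [-0.001, 0.001, -1.0]]
contact_force: [0.6, 0.2, -1.1]
opening: 11.4
grasp_force: 59.1
```

Run:
```python
from h import *
prof('u1')
s=arm.read_state();i=arm.camera_info("side");c=i['R']@(np.array(s['eef_pos'])+[0,0,40])+i['t'];tilt('u1',c[:2]/c[2]*i['fx']+[i['cx'],i['cy']],s['eef_pos'][1]+4)
```

```text
32.8 [513.2 194.  134.6] 11.418811861810198 59.061681032180786 [ 0.6  0.2 -1.1] [-0.  0.  0.]
wrist col 290 [148 154 150 152 154 159 161 153 159 158 152 166 156 146 116 117 118 121
 120 119 118 117 166 170 169 169 167 165 162  60  64  59]
pinch px [278.  283.3]
dark [265 268] [ 13  19 202] [271.6 276.4]
dark [266 268] [ 56  58 877] [298.4 300.7]
u1 bar top slope deg 41.63384771405885 x 462.3257608454385 502.69208867555403 z 123.71416034312438 202.00294217170733
```

Call:
apply_moves(translation=[[-0.5,0,0.4],[0,0,0.5],[0,0,0.4],[0,0,0.2],[0,0,0.1],[0,0,0]], yaw=[0,0,0,0,0,0], gripper=[-1,-1,-1,-1,-1,-1])

```text
time: 33.5
eef_pos: [503.7, 195.4, 103.2]
eef_rot: [[0.998, -0.069, -0.0], [-0.069, -0.998, -0.0], [-0.0, 0.0, -1.0]]
contact_force: [-0.7, 0.2, -2.9]
opening: 11.4
grasp_force: 59.0
```

Run:
```python
from h import *
f=[]
for k in range(4): b=arm.camera("side");f.append(arm.read_state()['contact_force'])
print(np.mean(f,0));cv2.imwrite("pics/u2_s.png",b)
g=cv2.cvtColor(b,6);ch=" .:-=+*#%@"
for y in range(265,415,3): print(y,''.join(ch[min(9,max(0,(int(g[y,x])-20)//18))] for x in range(215,350)))
```

```text
[ 0.   0.5 -2.4]
265 ++++=============++**###*******##+-..  ...:--:-::::..    ..  ....                     -*########%#####%%#%#####%%%##*++==+=====+=+==+++
268 +===+================++#########*=..   .:---------:.   ..     ..                      -+###%#%%#%###%%%%%%#%####%######*+++++==+++==+++
271 =+++++++++++===++===++*##%##%###*=:     .::::::--:.......        ...                 :=*#%###%%##############%#%%%%%%%#*+====+====++===
274 ++=+=======+==++++++*#########%#%#*-.   ..........               ...               .-+*#########%#%#%##%####%###%%%%##*+++=+==+=====++=
277 +=++=++++==++=++++*###%%############*=:    ........                            .:--+*##%%#%#%%%%%%%%%%%%%##%###%%%##*++===+==+=======++
280 ++++=+++==+==++*##%##%#%%%#%#%%%%%%%##*=:       . ..                             .-+##%####%%%#######%##%%%%%#%#%%%#*+++===+===+++=+=++
283 ==++=+++++==++*####%##%%#%%#%#%%#%##%%##*=:                                       :+*#########%%#%%%%%%%%%%%#######++++==+=====++====++
286 ++=++==+=+++*######################%%#%###*=:                                     :=*#####%%####%##
[... 5216 characters left out ...]

400 #######*+**+************+***++**+***++*+*+++++++++++++++***++++++++++**+=--++**+*+*++++++*#########%%%%#+-::=*###%%%%%%%%%%%%%####%#%%#
403 ################****+*+*************+*++*++*++*+*+++++++++++++++++++++++==++*********+++*############%##*++*#%%%#%%%%%%%%#%##%#%##%#%%%
406 #######################****+*++++***********+*++*++*++++*****++++++++++++++****+****++*############%%#%#%###%%%%%######%%#%%##%%#####%%
409 ###################%##############*****+*+***********++**++++++++++++++++++++++++++++*#####%#%#####%%%%%%%#%##########%%%%%############
412 ###################%%####%###########%%%%###****++++++*********+++++++++++++++++++++*#####%#%%%%%%%#%%%%%%%#########%%%%%%%%%#####%####
```

Call:
apply_moves(translation=[[0,0,0.2],[0,0,0.2],[0,0,0.15],[0,0,0]], yaw=[0,0,0,0], gripper=[-1,-1,-1,-1])

```text
time: 34.1
eef_pos: [504.0, 195.3, 92.9]
eef_rot: [[0.998, -0.069, 0.001], [-0.069, -0.998, -0.0], [0.001, 0.0, -1.0]]
contact_force: [-1.2, -0.9, 2.7]
opening: 11.1
grasp_force: 59.5
```

Contact with the front saddle at z 93. Now the leveling path.

Call:
apply_moves(translation=[[0.37,0,0.06],[0.38,0,0.06],[0.45,0,0.12],[0.45,0,0.12],[0,0,0]], yaw=[0,0,0,0,0], gripper=[-1,-1,-1,-1,-1])

```text
time: 34.6
eef_pos: [537.4, 193.1, 84.2]
eef_rot: [[0.998, -0.07, -0.001], [-0.07, -0.998, -0.0], [-0.001, 0.0, -1.0]]
contact_force: [-1.4, 0.9, 0.7]
opening: 11.3
grasp_force: 58.5
```

Call:
apply_moves(translation=[[0.35,0,0.14],[0.35,0,0.14],[0.22,0,0.14],[0.2,0,0.12],[0,0,0]], yaw=[0,0,0,0,0], gripper=[-1,-1,-1,-1,-1])

```text
time: 35.1
eef_pos: [559.1, 191.2, 73.9]
eef_rot: [[0.998, -0.069, -0.0], [-0.069, -0.998, -0.001], [-0.0, 0.001, -1.0]]
contact_force: [-1.6, -1.0, 1.9]
opening: 10.6
grasp_force: 58.6
```

Run:
```python
from h import *
b=arm.camera("side");cv2.imwrite("pics/u3_s.png",b);s=arm.read_state();print(s['eef_pos'],s['contact_force'],s['opening'])
a=cv2.imread("pics/side0.png")
g=cv2.cvtColor(b,6);g0=cv2.cvtColor(a,6);ch=" .:-=+*#%@"
for y in range(295,405,4): print(y,''.join(ch[min(9,max(0,(int(g[y,x])-20)//18))] for x in range(215,340,2)),''.join(ch[min(9,max(0,(int(g0[y,x])-20)//18))] for x in range(215,340,2)))
```

```text
[558.9 191.3  74.2] [-1.5 -1.3  0.9] 10.370203500129133
295                    -#%##%%%#%#******+=---------+++**+++*+*%%#%% -=+***************************++==+=+=+++================+****#
299 .              .:  :*%%%%%%%#*+++++++=------=+++++++**++*###### =****************************+===+===+=+++=+++++====+====****+*
303 ####*+=.      :-:  :*#######*+****+==------=+++++*++++******+** ****************************+===+=====================++++++==+
307 #%%%#%#=      -=:  .+%%%#%%#******=-------=*******++++++#%%%%%% ***************************+=+=++==+=++++=+++=+++=======*******
311 #%####%+.     =+-    :-=*######*#+------=++*************#%##%%# ***************=.    .:=+++***+++*+++++=++=++=======+=++*******
315 ###%###+.     -+-.          .:=+*=++++=+==+++++*#******#%%%##%% **************+              .:=++***+==--=====++++++++*#******
319 ####%###+:.   :+-.                   .:-====+++++++*####%%%#%%# ***************.                      .:---==-======++*********
323 ####%%####*+++++:                        -==++++=+=++++=+#%%%%# **********+++++:                        :==-===---==
[... 1951 characters left out ...]
++++=====++++++++++***-..  .-+**********
387 %#####*+**++++*+-=***************+===++****##+=:.:=**#%%#%%%%%% ******+=+=====+=--++++++++==++++==---===+++++-..-+*********##**
391 #%#%#++++++++++==+************#####=----++++++=--*%#%%#####%%%# ****+=========+=-=++++++++++++*****-:::-=+===-:+***************
395 ####****++**++++++++*+**********+**+*==+****+=*%%%%#######%%%## ***+++++===++=============++++++=++===-=++++=-+***********#****
399 ####***************+++++++****++++**=-+*****+*%##%%%%%%##%%%%#% ***+++++++=++==+==+===============++=:==+=++=+*****************
403 ########************+++**+*+++++++++=+*****+*#####%%%%%%%#%%%## *****+*+++=+++++++==================-==++++=+******************
```

The side image nearly matches the starting pose, mouth at the same end and maybe 1–2° of tilt left. I'll press down a little, ease the grip to let it settle, then let go.

Call:
apply_moves(translation=[[0,0,0.06],[0,0,0.06],[0,0,0],[0,0,0],[0,0,0],[0,0,0]], yaw=[0,0,0,0,0,0], gripper=[-1,-1,-1,-0.76,-0.74,-0.73])

```text
time: 35.75
eef_pos: [560.2, 192.0, 73.2]
eef_rot: [[0.998, -0.069, 0.003], [-0.069, -0.998, 0.001], [0.003, -0.001, -1.0]]
contact_force: [2.4, -1.3, 6.3]
opening: 11.8
grasp_force: 38.1
```

Call:
apply_moves(translation=[[0,0,0],[0,0,0],[0,0,0],[0,0,0],[0,0,0],[0,0,0],[0,0,0],[0,0,0]], yaw=[0,0,0,0,0,0,0,0], gripper=[-0.725,-0.72,-0.715,-0.71,-0.705,-0.7,-0.69,-0.69])

```text
time: 36.55
eef_pos: [560.1, 192.0, 72.8]
eef_rot: [[0.998, -0.069, 0.003], [-0.069, -0.998, 0.001], [0.003, -0.001, -1.0]]
contact_force: [3.4, -1.7, 5.3]
opening: 13.2
grasp_force: 12.3
```

Seated, and it carries the load. Letting go and rising straight up.

Call:
apply_moves(translation=[[0,0,0],[0,0,0],[0,0,0],[0,0,0],[0,0,-0.3],[0,0,-0.6],[0,0,-1],[0,0,-1],[0,0,-1],[0,0,-1],[0,0,-0.5],[0,0,0]], yaw=[0,0,0,0,0,0,0,0,0,0,0,0], gripper=[-0.65,-0.6,-0.4,-0.3,-0.2,-0.1,0,0,0,0,0,0])

```text
time: 37.75
eef_pos: [559.7, 192.1, 182.2]
eef_rot: [[0.998, -0.069, 0.004], [-0.069, -0.998, 0.002], [0.003, -0.002, -1.0]]
contact_force: [0.1, 0.0, 0.7]
opening: 42.7
grasp_force: 0.0
```

Run:
```python
from h import *
b=arm.camera("side");cv2.imwrite("pics/z_s.png",b);a=cv2.imread("pics/side0.png");s=arm.read_state();print(s['time'],s['eef_pos'],s['opening'])
def marks(im,tag):
    m=im.astype(int).max(2)<35;m[:300]=0;m[400:]=0;m[:,:220]=0;m[:,340:]=0
    for st,c,l in blobs(m,8):print(tag,st,c)
marks(a,"before");marks(b,"now")
# wrist: bar and wood
w=arm.camera("wrist");cv2.imwrite("pics/z_w.png",w);m=w.max(2)<40;m[330:]=0;m[:,:250]=0;m[:,380:]=0
for st,c,l in blobs(m,100):
    print("bar",st,c);x,y,ww,h,_=st;print(ray("wrist",(x+ww/2,y),121,s),ray("wrist",(x+ww/2,y+h),121,s))
t=arm.camera("top")
d=np.abs(cv2.GaussianBlur(a,(5,5),0).astype(int)-cv2.GaussianBlur(b,(5,5),0)).max(2)>30
for st,c,l in blobs(d,25):print("diff",st)
cv2.imwrite("pics/z_t.png",t);a=cv2.imread("pics/top0.png");m=a.astype(int);n=t.astype(int)
for q,g in(("0",m),("1",n)):
    k=((g[:,:,0]-g[:,:,2])>3);k[:180]=0;k[290:]=0;k[:,:340]=0;k[:,470:]=0
    bb=max(blobs(k,20),key=lambda z:z[0][4]);cs,_=cv2.findContours(bb[2].astype(np.uint8),0,2);print(q,cv2.fitEllipse(cv2.convexHull(max(cs,key=len))))
```

```text
37.8 [558.9 191.9 180.5] 42.87054947697198
before [246 310  48  35 838] [269.6 323.8]
before [312 375   6  10  30] [314.6 379.7]
now [246 311  49  35 802] [270. 324.]
now [314 376   5   8  18] [315.9 379.2]
bar [ 308  238   20   92 1674] [317.2 284.7]
[562.  190.9 121. ] [496.  195.3 121. ]
bar [369 291  11  39 369] [374.2 311.6]
[522.5 155.5 121. ] [493.3 156.3 121. ]
bar [250 292  12  38 383] [255.5 312.6]
[527.2 235.1 121. ] [499.  238.2 121. ]
diff [  161     0   114   251 19279]
diff [ 305  145  267  136 8667]
diff [ 555  172   85  133 3915]
diff [  494   238   114   242 13512]
diff [304 346  11  43 154]
0 ((403.3010559082031, 234.51214599609375), (87.96794128417969, 89.85585021972656), 94.66787719726562)
1 ((402.52447509765625, 233.99594116210938), (86.6343002319336, 89.39248657226562), 43.734100341796875)
```

```bash
python3 -c "from rig import arm;print(arm.finish_job())"
```

```text
the job is handed in; nothing more can be done
None
```

I handed the job in at 37.8 s. All three nozzles are in the tin, and the caddy is back in its wooden cradle within about 2 mm, handle up and flap end as before. The tin did not move measurably, and I saw no sign that anything else had been disturbed.

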